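# Draw the bottom blank from the magazine onto the cutting mat

### The job

Two grey magazines on the design desk hold stacks of plywood blanks, the bottom one of each stack sticking out at the outlet. Pull the bottom blank straight out of the magazine with the wide blanks, so that the blanks above it stay inside and drop down, then lay it flat in the middle of the green cutting mat, lengthways along the mat. Set it down gently rather than dropping it, and let go.

Things in the scene. Friction and masses are not known exactly. Their poses are not given: they have to be found in the camera images.
- blank0_center (a point): Centre of the bottom wide blank: plywood, 140 x 44 x 12 mm, 50 g; own x along its length, z up. Starts on the magazine floor, underside 40 mm above the table; its +x end juts 48 mm from the magazine's outer face, with free air beside and below. Grip that end across the 44 mm width from above, fingertips not below its underside, to lay it on the mat in the same grip. Slides easily (under 3 N).
- blank1_center (a point): Centre of the second wide blank, same size and axes, lying on the bottom one wholly inside the magazine, centre 58 mm above the table; two more lie on it. Once the bottom blank is out, these three drop by themselves to the magazine floor (this centre then 46 mm above the table).
- magazine: Fixed grey magazine of the wide blanks: base 153 x 57 x 40 mm under an open-topped shaft 145 x 49 mm inside, walls 4 mm, rim 88 mm above the table. Origin on the table under mid-shaft; own +x points out of the outlet, the way to pull, z up. Corner lips leave a 17 mm high slot; the blank is clear after 95 mm of pull. A 33 mm wide one with 20 mm strips stands beside it, nearer or farther.
- mat: Green cutting mat with a light grid, 220 x 150 x 3 mm, fixed flat on the desk. Origin at its centre on the table; own x along its length, z up; its top is 3 mm above the table. The blank goes on it with its length along the mat's length, either way round.
There are look-alikes about, which are no part of the job. Leave any black or red look-alike of the part that bears blank0_center alone.

How it is judged:
By the outcome, as a careful person would: the job done as asked, in the order asked, and still so for the second after the job is handed in, with the robot touching nothing.
It also fails if it takes over 42 s, if anything falls off the work surface, if the arm or the gripper's body presses on something with over 40 N, if the wrist force passes 120 N, or if a joint passes its speed limit or range.

### The arm

A 6-joint arm with a two-finger parallel gripper is mounted at the origin on the work surface. World frame = base frame: x ahead of the robot, y to its left, z up, the work surface at z = 0. Lengths are in m, angles in rad, forces in N, time in s.
With the tool pointing down it reaches from about 0.225 to 0.875 m from the base axis. Payload 3.4 kg.
Tool frame: the origin (TCP) lies where the fingers leave the gripper's body, on its centre line; the fingertips stand 73 mm ahead of it and the grasp point (between the pads) lies 54 mm ahead of it (manip.grip_point_offset is the distance from the TCP to the grasp point, in m); z points along the fingers, y is the line along which they close (so a half turn about z gives the same grasp; the last joint's range is limited). The gripper opens to 85 mm and grips with 20 to 120 N. Pads are 22 mm wide; open, the fingers measure 114 mm over their backs; the gripper's body (76 mm by 85 mm) begins 54 mm behind the grasp point. The pads swing forward as they close: fully open they stand 13 mm farther back than shut.
Start: joints at [-1.451, 0.276, 1.505, -0, 1.361, -0.121], TCP at [0.137, -0.558, 0.304] pointing down, gripper open.
Joint ranges: [-2.89, 2.89], [-0.75, 2.08], [0.22, 2.7], [-1.18, 4.32], [0.11, 2.71], [-2.7, 2.7]. Speed limits (rad/s): [2.57, 2.57, 3.14, 3.14, 3.14, 3.14].

### API

Orientations are given as a unit quaternion [w, x, y, z].
In Python, from rig import sensors, cams, manip, spotter gives the robot as it stands.
- The arm moves only by the tool drive_tool, never from a script. Its argument "targets" is a list of rows, each a list of 4 numbers: the shift along the world's x, y, z in m, then the turn about the world's z in degrees. In form: [[dx, dy, dz, spin], ...]. A call has exactly 5 rows; each row shifts and turns the commanded pose from where the row before left it; what a row does not reach is not made up. A row lasts 1/8 s, in which the tool goes at most 62.5 mm and 10.7 degrees, less where a joint would pass 70% of its speed; a pose out of reach is approached as far as the arm can. A call is refused whole if a number of a shift passes 0.0625 or a number of a turn 10.7, either way. A call with a gripper value outside its range is refused whole. "jaw" is the finger opening in m, from 0 to 0.0854, set as the call begins (left out, the last holds). The fingers move at their own pace and stop on an object; "force" is the grip in N (left out, the last holds). Time passes only in rows, so rows that do not move let the fingers close, or fill a call up. It gives the time, the measured TCP pose, the force and the opening at its end, in the units of the state.
- sensors.get_state(): the state, without advancing time (a new reading comes with each control period).
- cams.get_image(name): name is "scene" or "top" or "wrist"; returns a dict with "color" (420x560x3 uint8, red, green, blue), "intrinsics" (3x3 intrinsics, pixels), "R" (3x3) and "t" (3): a world point X has camera coordinates R X + t. Camera axes: x right, y down, z forward; pixel columns grow to the right and rows downward; lengths in m; the calibration is good to about 2 mm. The wrist camera is an equidistant fisheye: a pixel r from the principal point sees the ray r / f radians off the axis. A picture is of the moment at which its call begins. There is no depth.
- manip.sign_off(): hands the job in, once; it reports no verdict.
Trained networks look in the newest picture that a camera, given by its name, has taken for a name from the list of things; names that differ only in an ending like _2 or _b are one class to them, and where a whole thing is asked for, a point or a joint stands for the part that bears it (a point fixed in the world has none). Each returns a list of dicts, best first, with "score" (0 to 1); they miss things now and then, are a little off and sometimes report something else, mostly with a low value. They report only what shows in the picture. A call takes as long as a camera call. They do not tell look-alikes from the thing itself.
- spotter.find_in(query, camera): "point" ([x, y, z] in m, in world coordinates, good to about 4 mm: the middle of the surface that is visible of it).
- spotter.landmark_of(query, camera): "point" ([x, y, z] in m, in world coordinates, good to about 4 mm: a listed point, or the origin of a listed thing).
The state is a dict: "clock": time; "qpos": joint angles; "qd": joint speeds; "effort": joint torques, N m; "position": TCP position; "ee_rot": TCP orientation; "contact_force": force on the tool from outside, world axes, zero at the start; "moment": the same for the moment, N m; "width": finger opening in m.
Only numpy, scipy, OpenCV 4.12 (cv2) and the standard library are available. Lean on these libraries where they do the work, as an engineer would, in place of code of your own. Each camera call takes 0.05 s, during which the arm holds its last target. There are 200 camera calls.

## Working session

There is one attempt and no reset: what is moved stays moved. The work goes in short steps, Python scripts to look and compute and a tool call to move; the robot and the scene stay as the last step left them, time stands still between calls to the robot, and variables do not carry over. Pictures are saved under pics/ and viewed, on a budget of 10 in all, crops included, one or two more only if the job needs it, and the job is handed in when it is done.

Besides the shell and the picture viewer there is one more tool, called after "Call:" as name([rows], argument=value, ...), one row to a line, values as JSON. drive_tool: Moves the arm, as the interface text tells. Its arguments: {"type":"object","properties":{"targets":{"type":"array","items":{"type":"array","items":{"type":"number"}}},"jaw":{"type":"number"},"force":{"type":"number"}},"required":["targets"]}

```bash
mkdir -p pics; ls; cat > h.py <<'E'
import numpy as np, cv2
from rig import sensors, cams, manip, spotter
def save(n,f,crop=None,s=1):
    im=cams.get_image(n); c=im["color"][...,::-1]
    if crop: c=c[crop[1]:crop[3],crop[0]:crop[2]]
    cv2.imwrite("pics/"+f,cv2.resize(c,None,fx=s,fy=s,interpolation=cv2.INTER_CUBIC)); return im
def proj(im,p):
    q=im["R"]@np.array(p)+im["t"]; k=im["intrinsics"]@q; return k[:2]/k[2]
def ray(im,uv,z):
    d=np.linalg.inv(im["intrinsics"])@[uv[0],uv[1],1]; d=im["R"].T@d; c=-im["R"].T@im["t"]
    return c+d*(z-c[2])/d[2]
E
python3 - <<'E'
from h import *
a=save("top","t1.png",s=1.4); b=save("scene","s1.png",s=1.4)
for n,im in(("top",a),("scene",b)):
  for q in("blank0_center","blank1_center","magazine","mat"):
    for r in spotter.landmark_of(q,n)[:4]: print(n,q,round(r["score"],2),np.round(r["point"],3),proj(im,r["point"]).round())
E
```

```text
pics
top blank0_center 0.96 [ 0.482 -0.401  0.004] [430. 192.]
top blank0_center 0.77 [ 0.276 -0.322  0.007] [398. 290.]
top blank0_center 0.74 [ 0.491 -0.16   0.048] [319. 189.]
top blank0_center 0.7 [ 0.356 -0.114  0.006] [299. 255.]
top blank1_center 0.53 [ 0.567  0.235 -0.001] [138. 163.]
top magazine 0.96 [ 0.491 -0.216  0.002] [343. 191.]
top mat 0.8 [0.564 0.234 0.   ] [138. 164.]
scene blank0_center 0.83 [ 0.277 -0.316  0.005] [290. 156.]
scene blank0_center 0.73 [ 0.355 -0.11   0.005] [311. 205.]
scene blank0_center 0.72 [ 0.494 -0.163  0.046] [258. 202.]
scene blank0_center 0.57 [ 0.483 -0.4    0.009] [218. 165.]
scene magazine 0.58 [ 0.49  -0.215  0.   ] [249. 203.]
scene mat 0.96 [0.567 0.234 0.002] [334. 343.]
```

```bash
true
```

```text
(no output)
```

View pics/t1.png

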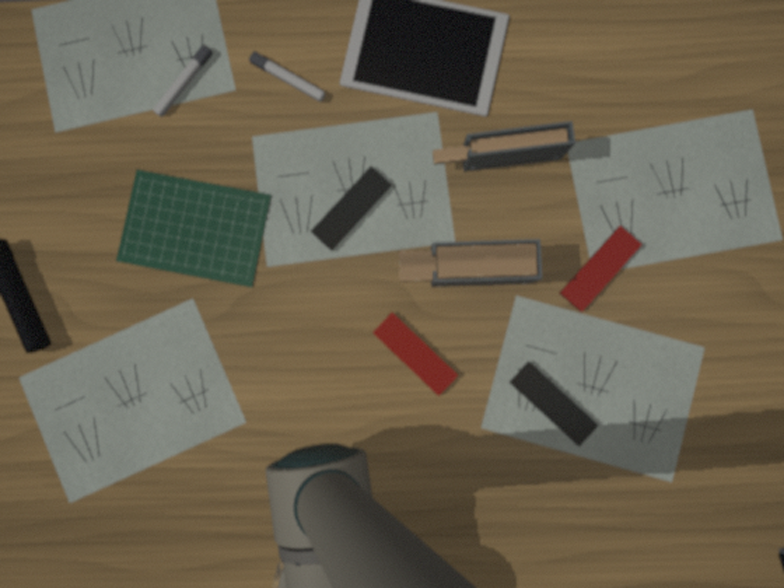

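View pics/s1.png

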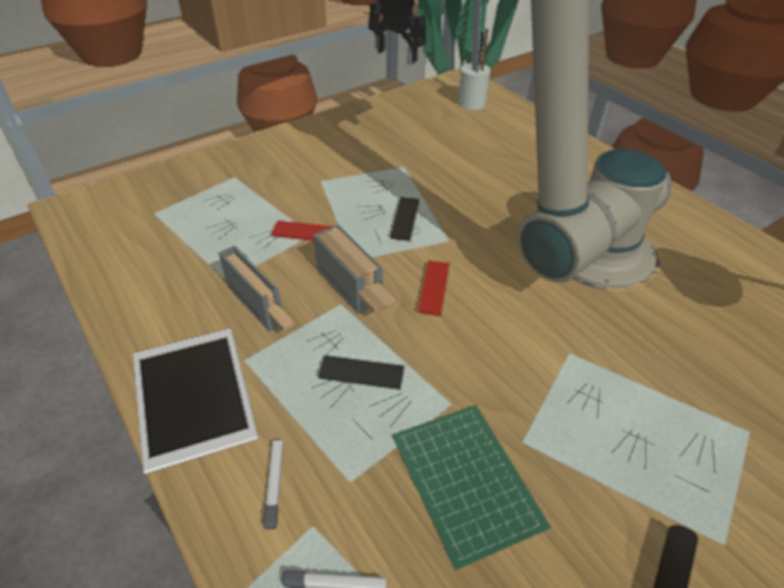

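The candidates in the top view (original pixels):
- Magazine at (347,187), tan blank jutting left at (298,189). It is the wider one.
- Magazine at (371,104), with a thin strip at (321,112). It is the narrow one.
- Red bars at (297,253) and (430,192), black bars at (251,149) and (396,288). These are loose look-alikes.

The first magazine, nearer the robot, fits the wide description. I'll confirm it in an enlarged crop and measure yaw and mat.

```bash
python3 - <<'E'
from h import *
im=save("top","t2.png",(270,80,420,220),5)
c=im["color"]; hsv=cv2.cvtColor(c,cv2.COLOR_RGB2HSV)
m=cv2.inRange(hsv,(65,80,30),(95,255,200)); m=cv2.morphologyEx(m,cv2.MORPH_CLOSE,np.ones((5,5)))
ct=max(cv2.findContours(m,0,2)[0],key=cv2.contourArea)
w=np.array([ray(im,p[0],.003)[:2] for p in ct],np.float32)
(cc,sz,an)=cv2.minAreaRect(w); print("mat",cc,sz,an)
print(cv2.boxPoints((cc,sz,an)))
print(spotter.find_in("blank0_center","top")[:5])
E
```

```text
mat (0.5672284960746765, 0.2326224148273468) (0.21472303569316864, 0.14369957149028778) 77.45121765136719
[[0.4737686  0.14343648]
 [0.61403537 0.11221476]
 [0.6606884  0.32180834]
 [0.5204216  0.3530301 ]]
[{'point': [0.356, -0.1116, 0.0134], 'score': 0.89}, {'point': [0.5826, -0.0172, 0.0161], 'score': 0.81}, {'point': [0.4818, -0.3969, 0.0103], 'score': 0.71}, {'point': [0.2768, -0.322, 0.0152], 'score': 0.63}, {'point': [0.4918, -0.1164, 0.0523], 'score': 0.59}]
```

View pics/t2.png

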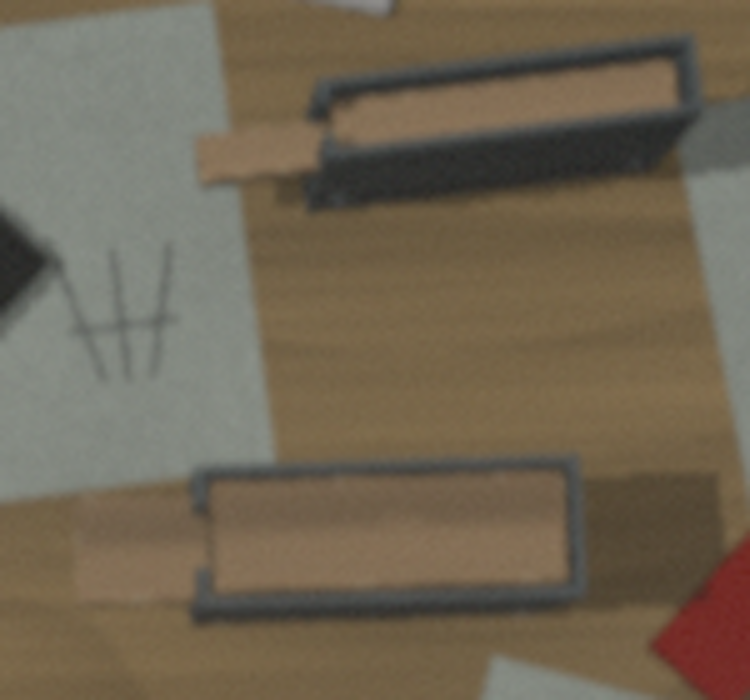

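The crop confirms it. The lower magazine, rim (193..583, 457..620), is about 49 mm wide inside, with a wide tan blank jutting left to x=77. The upper one is the narrow magazine.

```bash
python3 - <<'E'
from h import *
im=cams.get_image("top")
f=lambda u,v,z: ray(im,(270+u/5-.4,80+v/5-.4),z).round(4)[:2]
r=[f(193,468,.088),f(578,457,.088),f(583,598,.088)]
i=[f(213,473,.088),f(568,470,.088),f(568,583,.088),f(213,592,.088)]
b=[f(77,493,.052),f(77,602,.052),f(195,491,.052),f(195,599,.052)]
print("rim",r,"inner",i,np.mean(i,0)); print("blank",b, (b[0]+b[1])/2)
for p,q in((r[1],r[0]),(i[2],i[3]),(b[3],b[1]),(b[2],b[0])): d=q-p;print(np.degrees(np.arctan2(d[1],d[0])),np.linalg.norm(d))
s=sensors.get_state(); print(s["clock"],s["position"],s["ee_rot"],s["contact_force"],manip.grip_point_offset)
E
```

```text
rim [array([ 0.5189, -0.1363]), array([ 0.5185, -0.2894]), array([ 0.4622, -0.2888])] inner [array([ 0.5166, -0.1442]), array([ 0.5135, -0.2852]), array([ 0.4684, -0.2831]), array([ 0.4689, -0.1426])] [ 0.49185  -0.213775]
blank [array([ 0.5153, -0.0898]), array([ 0.4699, -0.0885]), array([ 0.5146, -0.1387]), array([ 0.4697, -0.1372])] [ 0.4926  -0.08915]
89.85030529289187 0.1531005225333996
89.79610128953321 0.1405008896768985
89.76470038025914 0.0487004106758865
89.17987103363814 0.04890500996830487
0.65 [ 0.13710646 -0.55842931  0.30395539] [6.49944099e-05 9.92761145e-01 1.20105394e-01 8.53158872e-07] [-0.52173881  0.16131827  0.12118001] 0.0539
```

Call:
drive_tool([
  [0.033,0.042,-0.01,7.5],
  [0.033,0.042,-0.01,7.5],
  [0.033,0.042,-0.01,7.5],
  [0.033,0.042,-0.01,7.5],
  [0.033,0.042,-0.01,7.5],
], jaw=0.075, force=40)

```text
clock: 1.27
position: [0.303, -0.3471, 0.2539]
ee_rot: [0.001, 0.901, 0.435, 0.0]
contact_force: [1.3, -0.5, -0.0]
width: 0.0749
```

Call:
drive_tool([
  [0.033,0.042,-0.01,7.5],
  [0.033,0.042,-0.01,7.5],
  [0.033,0.042,-0.01,7.5],
  [0.033,0.042,-0.01,7.5],
  [0.0,0.0,0,0],
])

```text
clock: 1.9
position: [0.4354, -0.1776, 0.2134]
ee_rot: [-0.001, 0.757, 0.654, 0.0]
contact_force: [-0.2, -0.8, -0.1]
width: 0.075
```

Call:
drive_tool([
  [0.02,0.025,0,2.7],
  [0.02,0.025,0,2.7],
  [0.017,0.018,0,2.6],
  [0,0,0,0],
  [0,0,0,0],
])

```text
clock: 2.52
position: [0.4904, -0.1135, 0.214]
ee_rot: [0.0, 0.712, 0.702, -0.0]
contact_force: [0.1, -0.3, 0.5]
width: 0.0746
```

```bash
python3 - <<'E'
from h import *
im=save("wrist","w1.png",s=1.4)
s=sensors.get_state();print(s["position"],s["ee_rot"])
for n in("wrist","scene"):
  for q in("blank0_center","magazine","mat"):
    for r in spotter.landmark_of(q,n)[:4]: print(n,q,round(r["score"],2),np.round(r["point"],3))
R,t,K=im["R"],im["t"],im["intrinsics"]
def fp(p):
    q=R@np.array(p)+t; r=np.hypot(*q[:2]); a=np.arctan2(r,q[2]); return (K[:2,2]+K[0,0]*a*q[:2]/r)*1.4
for p in[(.5142,-.0895,.052),(.4702,-.0895,.052),(.5142,-.137,.052),(.4702,-.137,.052),(.4922,-.11,.052)]: print(p,fp(p).round())
E
```

```text
[ 0.49036074 -0.11347848  0.21397816] [ 8.33806576e-06  7.12055654e-01  7.02122926e-01 -3.76883948e-04]
wrist blank0_center 0.87 [ 0.36  -0.111  0.006]
wrist blank0_center 0.75 [ 0.593 -0.019  0.001]
wrist blank0_center 0.6 [ 0.491 -0.162  0.049]
scene blank0_center 0.83 [ 0.277 -0.316  0.005]
scene blank0_center 0.73 [ 0.355 -0.11   0.005]
scene blank0_center 0.72 [ 0.494 -0.163  0.046]
scene blank0_center 0.57 [ 0.483 -0.4    0.009]
scene magazine 0.58 [ 0.49  -0.215  0.   ]
scene mat 0.96 [0.567 0.234 0.002]
(0.5142, -0.0895, 0.052) [428. 254.]
(0.4702, -0.0895, 0.052) [344. 255.]
(0.5142, -0.137, 0.052) [426. 337.]
(0.4702, -0.137, 0.052) [347. 339.]
(0.4922, -0.11, 0.052) [386. 292.]
```

View pics/w1.png

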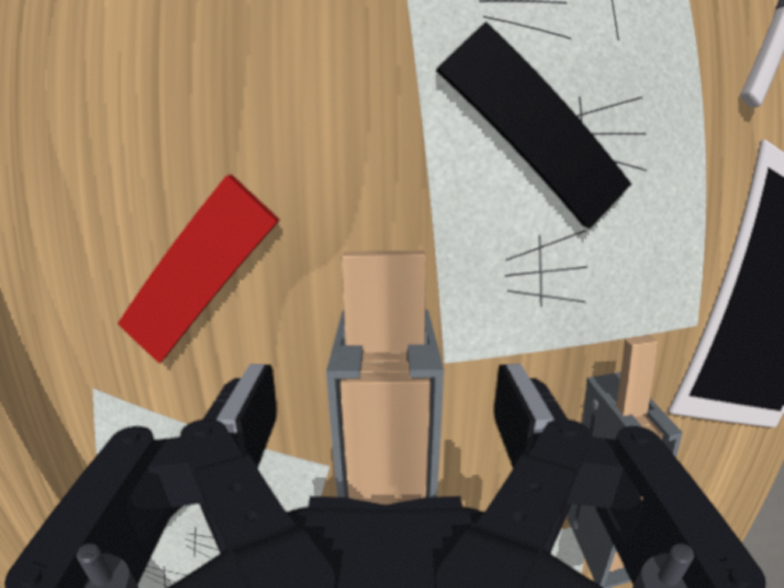

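The wide blank's jutting end spans (343..424, 253) and sits between the fingers. The computed corners agree within 1–2 mm, so I'm descending.

Call:
drive_tool([
  [0.0005,0.001,-0.02,0.3],
  [0,0.001,-0.025,0.2],
  [0,0.001,-0.025,0],
  [0,0,-0.015,0],
  [0,0,0,0],
])

```text
clock: 3.5
position: [0.4911, -0.1093, 0.1281]
ee_rot: [-0.001, 0.708, 0.706, -0.0]
contact_force: [-0.1, 0.3, 0.7]
width: 0.075
```

Call:
drive_tool([
  [0,0,-0.005,0],
  [0,0,-0.005,0],
  [0,0,0,0],
  [0,0,0,0],
  [0,0,0,0],
])

```text
clock: 4.12
position: [0.4917, -0.1095, 0.1192]
ee_rot: [0.0, 0.708, 0.706, 0.0]
contact_force: [0.5, 0.2, 1.1]
width: 0.0749
```

Call:
drive_tool([
  [-0.0005,0,-0.006,0],
  [0,0,0,0],
  [0,0,0,0],
  [0,0,0,0],
  [0,0,0,0],
])

```text
clock: 4.75
position: [0.4912, -0.1095, 0.113]
ee_rot: [0.0, 0.708, 0.706, 0.0]
contact_force: [-0.6, -0.6, -0.6]
width: 0.0748
```

Call:
drive_tool([
  [0,0,0,0],
  [0,0,0,0],
  [0,0,0,0],
  [0,0,0,0],
  [0,0,0,0],
], jaw=0.03, force=30)

```text
clock: 5.38
position: [0.4911, -0.1094, 0.1131]
ee_rot: [0.0, 0.708, 0.706, 0.0]
contact_force: [-1.2, -0.3, 4.5]
width: 0.043
```

```bash
python3 - <<'E'
from h import *
save("wrist","w2.png",s=1.4)
s=sensors.get_state();print(s["position"],s["width"],s["contact_force"],s["moment"])
E
```

```text
[ 0.49113129 -0.10941298  0.11313171] 0.043233674002898057 [-0.44092505 -0.36541166  5.5460712 ] [ 0.07330613  0.25079872 -0.02278276]
```

View pics/w2.png

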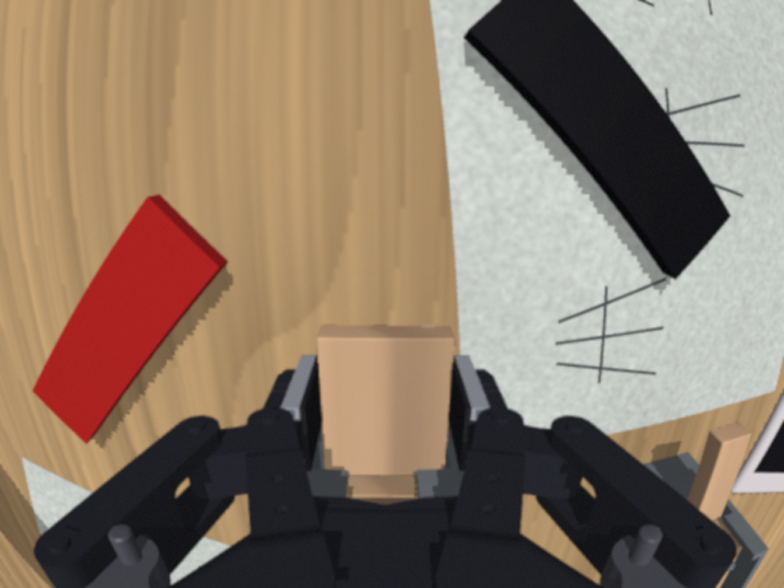

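The blank is gripped between both pads (width 43 mm). Now I'll pull along +y slowly.

Call:
drive_tool([
  [0,0,0.0005,0],
  [0,0.004,0,0],
  [0,0.007,0,0],
  [0,0.009,0,0],
  [0,0.01,0,0],
])

```text
clock: 6.05
position: [0.4911, -0.0788, 0.1133]
ee_rot: [0.0, 0.708, 0.706, -0.0]
contact_force: [-0.4, -2.2, -1.0]
width: 0.043
```

Call:
drive_tool([
  [0,0.01,0,0],
  [0,0.01,0,0],
  [0,0.01,0,0],
  [0,0.01,0,0],
  [0,0.01,0,0],
])

```text
clock: 6.68
position: [0.491, -0.0286, 0.1134]
ee_rot: [-0.0, 0.708, 0.706, 0.0]
contact_force: [-0.8, -0.1, -0.6]
width: 0.0429
```

Call:
drive_tool([
  [0,0.01,0,0],
  [0,0.01,0,0],
  [0,0.01,0,0],
  [0,0.008,0,0],
  [0,0.004,0,0],
])

```text
clock: 7.3
position: [0.4911, 0.0131, 0.1134]
ee_rot: [-0.0, 0.708, 0.706, 0.0]
contact_force: [-0.4, -0.9, -0.8]
width: 0.0433
```

```bash
python3 - <<'E'
from h import *
a=save("scene","s2.png",(180,120,400,290),3.5)
s=sensors.get_state();print(s["position"],s["width"],s["contact_force"],s["moment"])
E
```

```text
[0.49107873 0.01331284 0.11342115] 0.04310431517510704 [-0.3146175   1.06423964 -0.66896877] [ 0.02296897 -0.00276918 -0.02048907]
```

View pics/s2.png

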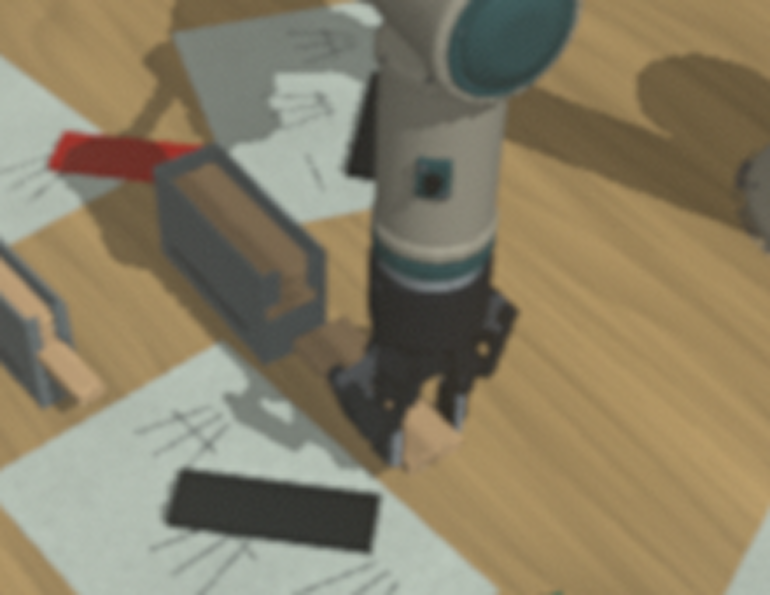

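Pulled 122 mm: the blank is clear and the stack above has dropped, its top now recessed below the rim. Next is lifting and moving to the mat.

Call:
drive_tool([
  [0,0.005,0.01,0],
  [0.005,0.015,0.015,0],
  [0.01,0.025,0.015,-1.5],
  [0.01,0.03,0.01,-2],
  [0.01,0.03,0,-2],
])

```text
clock: 7.98
position: [0.5273, 0.1184, 0.1652]
ee_rot: [0.001, 0.742, 0.67, 0.001]
contact_force: [0.3, -0.5, -0.4]
width: 0.0429
```

Call:
drive_tool([
  [0.012,0.035,0,-2],
  [0.012,0.035,0,-2],
  [0.012,0.035,0,-2],
  [0.01,0.03,0,-0.7],
  [0.005,0.02,0,0],
])

```text
clock: 8.6
position: [0.5776, 0.2739, 0.164]
ee_rot: [0.0, 0.779, 0.627, 0.0]
contact_force: [0.3, 0.3, -1.4]
width: 0.043
```

Call:
drive_tool([
  [0,0.005,-0.01,0],
  [0,0,-0.02,0],
  [0,0,-0.01,0],
  [0,0,0,0],
  [0,0,0,0],
])

```text
clock: 9.22
position: [0.5775, 0.2772, 0.1239]
ee_rot: [0.0, 0.78, 0.626, 0.0]
contact_force: [0.5, -0.2, -0.4]
width: 0.0434
```

```bash
cat > w.py <<'E'
from h import *
import sys
im=save("wrist",sys.argv[1],s=1.4); zt=float(sys.argv[2])
R,t,K=im["R"],im["t"],im["intrinsics"]
def fp(p):
    q=R@np.array(p)+t; r=np.hypot(*q[:2]); a=np.arctan2(r,q[2]); return K[:2,2]+K[0,0]*a*q[:2]/r
def wr(u,z):
    d=np.array(u)-K[:2,2]; r=np.hypot(*d); a=r/K[0,0]; v=R.T@np.r_[d/r*np.sin(a),np.cos(a)]; c=-R.T@t
    return (c+v*(z-c[2])/v[2])[:2]
s=sensors.get_state();print(s["clock"],s["position"],s["ee_rot"],s["width"],s["contact_force"])
hsv=cv2.cvtColor(im["color"],cv2.COLOR_RGB2HSV)
m=cv2.inRange(hsv,(65,80,30),(95,255,220)); m=cv2.morphologyEx(m,cv2.MORPH_CLOSE,np.ones((5,5)))
ct=max(cv2.findContours(m,0,2)[0],key=cv2.contourArea)
w=np.array([wr(p[0],.003) for p in ct],np.float32)
print("mat",cv2.minAreaRect(w))
print("mat px",[ (fp(np.r_[p,.003])*1.4).round() for p in cv2.boxPoints(cv2.minAreaRect(w))])
for r in spotter.landmark_of("mat","wrist")[:2]+spotter.landmark_of("blank0_center","wrist")[:3]: print(r)
E
python3 w.py w3.png .06
```

```text
9.275 [0.57755694 0.27736527 0.12412403] [2.75690276e-04 7.79477044e-01 6.26430464e-01 5.79321673e-04] 0.042591660534501245 [ 0.91000596 -0.49515195 -0.57505897]
mat ((0.577603816986084, 0.2804810106754303), (0.11920598894357681, 0.14804598689079285), 77.44479370117188)
mat px [array([239., 425.]), array([524., 426.]), array([550., 191.]), array([212., 191.])]
{'point': [0.5658, 0.2251, 0.0555], 'score': 0.85}
```

View pics/w3.png

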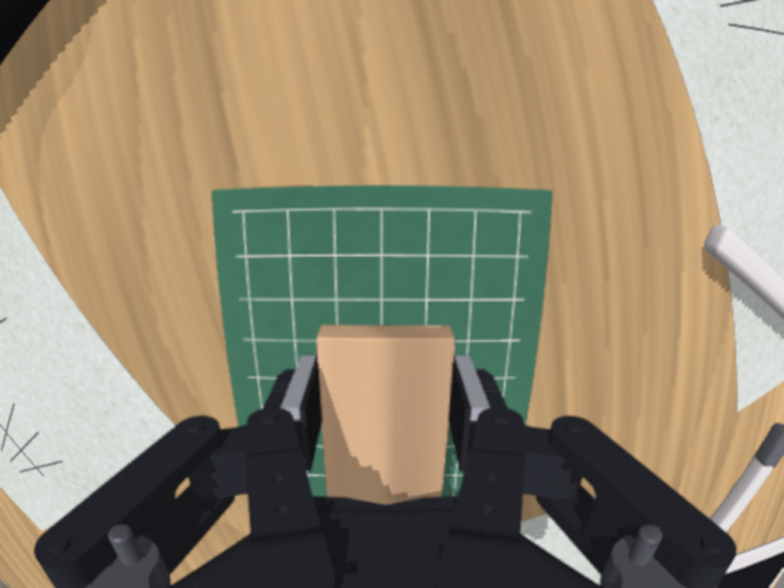

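The blank is held straight, with its end at (318..455, 330). The mat's far edge is (212..552, 190), parallel to the blank and centred on it. I'll shift 3 mm in +y and lower.

Call:
drive_tool([
  [0,0.003,-0.012,0],
  [0,0,-0.015,0],
  [0,0,-0.012,0],
  [0,0,-0.004,0],
  [0,0,0,0],
])

```text
clock: 10.0
position: [0.577, 0.2805, 0.0798]
ee_rot: [-0.0, 0.779, 0.627, -0.0]
contact_force: [0.3, 0.6, 0.4]
width: 0.0431
```

Call:
drive_tool([
  [0,0,-0.001,0],
  [0,0,-0.001,0],
  [0,0,-0.001,0],
  [0,0,0,0],
  [0,0,0,0],
])

```text
clock: 10.62
position: [0.5772, 0.2806, 0.0775]
ee_rot: [0.0, 0.779, 0.627, 0.0]
contact_force: [-0.6, -0.6, -0.9]
width: 0.0428
```

Call:
drive_tool([
  [0,0,-0.0005,0],
  [0,0,0,0],
  [0,0,-0.0005,0],
  [0,0,0,0],
  [0,0,0,0],
])

```text
clock: 11.25
position: [0.5771, 0.2806, 0.0764]
ee_rot: [0.0, 0.779, 0.627, 0.0]
contact_force: [0.4, -0.1, -0.9]
width: 0.043
```

Call:
drive_tool([
  [0,0,-0.0005,0],
  [0,0,0,0],
  [0,0,0,0],
  [0,0,0,0],
  [0,0,0,0],
])

```text
clock: 11.88
position: [0.5771, 0.2806, 0.0762]
ee_rot: [0.0, 0.779, 0.627, 0.0]
contact_force: [-1.3, -1.1, 4.2]
width: 0.0431
```

Contact: 4 N upward. Releasing.

Call:
drive_tool([
  [0,0,0,0],
  [0,0,0,0],
  [0,0,0,0],
  [0,0,0,0],
  [0,0,0,0],
], jaw=0.065)

```text
clock: 12.5
position: [0.5771, 0.2806, 0.0758]
ee_rot: [0.0, 0.779, 0.627, 0.0]
contact_force: [0.6, 0.1, 0.3]
width: 0.0652
```

Call:
drive_tool([
  [0,0,0.01,0],
  [0,0,0.02,0],
  [0,0,0.04,0],
  [0,0,0.05,0],
  [0,0,0.04,0],
])

```text
clock: 13.12
position: [0.5774, 0.2807, 0.239]
ee_rot: [0.0, 0.779, 0.627, 0.001]
contact_force: [0.3, -0.5, 0.4]
width: 0.0653
```

Call:
drive_tool([
  [-0.03,-0.05,0.02,0],
  [-0.03,-0.05,0.02,0],
  [-0.03,-0.05,0,0],
  [-0.03,-0.05,0,0],
  [-0.03,-0.05,0,0],
])

```text
clock: 13.75
position: [0.426, 0.0292, 0.2769]
ee_rot: [0.001, 0.779, 0.627, 0.001]
contact_force: [0.2, -0.7, -0.3]
width: 0.065
```

```bash
python3 - <<'E'
from h import *
im=save("top","t3.png",(60,90,400,260),2.3)
s=sensors.get_state();print(s["clock"],s["position"],s["contact_force"])
for q in("blank0_center","blank1_center","mat"):
  for n in("top","scene"):
    for r in spotter.landmark_of(q,n)[:5]: print(n,q,round(r["score"],2),np.round(r["point"],3))
c=im["color"]; hsv=cv2.cvtColor(c,cv2.COLOR_RGB2HSV)
m=cv2.inRange(hsv,(65,80,30),(95,255,200))
ct=max(cv2.findContours(m,0,2)[0],key=cv2.contourArea)
w=np.array([ray(im,p[0],.003)[:2] for p in ct],np.float32); print("mat",cv2.minAreaRect(w))
f=np.zeros_like(m); cv2.drawContours(f,[cv2.convexHull(ct)],-1,255,-1)
b=cv2.inRange(hsv,(5,50,40),(25,255,255))&cv2.erode(f,np.ones((3,3)))
ct=max(cv2.findContours(b,0,2)[0],key=cv2.contourArea)
w=np.array([ray(im,p[0],.015)[:2] for p in ct],np.float32); print("blank",cv2.minAreaRect(w))
E
```

```text
13.8 [0.42152197 0.02469025 0.27643716] [-3.69120248 -4.10230538 -0.62952974]
top blank0_center 0.87 [ 0.277 -0.32   0.008]
top blank0_center 0.85 [0.566 0.23  0.01 ]
top blank0_center 0.75 [ 0.585 -0.013  0.006]
top blank0_center 0.68 [ 0.359 -0.11   0.009]
top blank0_center 0.63 [ 0.482 -0.397  0.004]
scene blank0_center 0.76 [ 0.491 -0.041  0.047]
scene blank0_center 0.73 [ 0.582 -0.02   0.006]
scene blank0_center 0.62 [ 0.479 -0.399  0.009]
scene blank0_center 0.52 [ 0.276 -0.313  0.005]
top mat 0.83 [ 0.567  0.231 -0.001]
scene mat 0.6 [0.566 0.236 0.003]
mat ((0.596360981464386, 0.22735148668289185), (0.21202346682548523, 0.08488626778125763), 77.31977081298828)
blank ((0.5872706174850464, 0.2551020383834839), (0.08658119291067123, 0.01606673002243042), 77.21435546875)
```

View pics/t3.png

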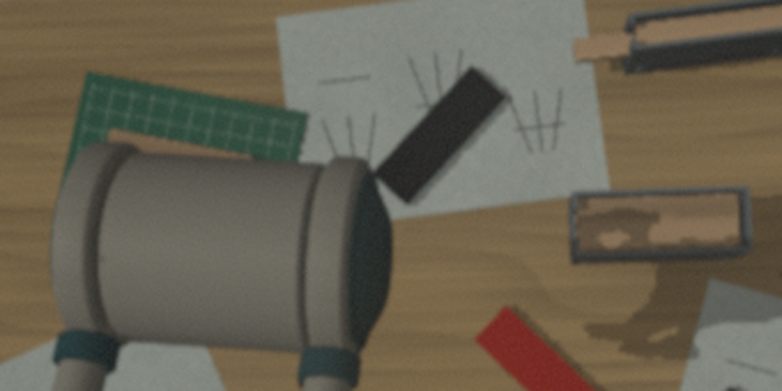

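The arm hides the mat here. The magazine at (660,225) shows the blanks inside and nothing jutting. I'll move aside and look again.

Call:
drive_tool([
  [0,-0.05,0.01,0],
  [0,-0.05,0.01,0],
  [0,-0.05,0.01,0],
  [0,-0.05,0,0],
  [0,-0.05,0,0],
])

```text
clock: 14.72
position: [0.4284, -0.2203, 0.306]
ee_rot: [0.0, 0.779, 0.627, 0.0]
contact_force: [0.7, -0.1, 0.1]
width: 0.0652
```

Call:
drive_tool([
  [-0.02,-0.05,0,0],
  [-0.02,-0.05,0,0],
  [-0.02,-0.04,0,0],
  [0,0,0,0],
  [0,0,0,0],
])

```text
clock: 15.35
position: [0.3681, -0.3587, 0.3055]
ee_rot: [-0.001, 0.779, 0.627, 0.001]
contact_force: [0.1, -0.1, -0.5]
width: 0.065
```

```bash
python3 - <<'E'
from h import *
im=save("top","t4.png",(60,90,260,240),4); save("scene","s4.png",(180,120,420,420),2)
s=sensors.get_state();print(s["clock"],s["position"],s["contact_force"])
for q in("blank0_center","blank1_center","mat"):
  for n in("top","scene"):
    for r in spotter.landmark_of(q,n)[:6]: print(n,q,round(r["score"],2),np.round(r["point"],3))
c=im["color"]; hsv=cv2.cvtColor(c,cv2.COLOR_RGB2HSV)
m=cv2.inRange(hsv,(65,80,30),(95,255,200))
ct=max(cv2.findContours(m,0,2)[0],key=cv2.contourArea)
w=np.array([ray(im,p[0],.003)[:2] for p in ct],np.float32); print("mat",cv2.minAreaRect(w))
f=np.zeros_like(m); cv2.drawContours(f,[cv2.convexHull(ct)],-1,255,-1)
b=cv2.inRange(hsv,(5,50,40),(25,255,255))&cv2.erode(f,np.ones((5,5)))
ct=max(cv2.findContours(b,0,2)[0],key=cv2.contourArea)
w=np.array([ray(im,p[0],.015)[:2] for p in ct],np.float32); print("blank",cv2.minAreaRect(w))
a=cv2.imread("pics/t4.png");b=cv2.imread("pics/s4.png")
b=cv2.resize(b,(320,400)); a=cv2.resize(a,(480,360)); o=np.zeros((400,800,3),np.uint8);o[:360,:480]=a;o[:,480:]=b
cv2.imwrite("pics/c4.png",o)
E
```

```text
15.45 [ 0.36813654 -0.3581591   0.30577429] [ 0.63204078 -0.10863459  0.22800357]
top blank0_center 0.67 [ 0.482 -0.397  0.005]
top blank0_center 0.67 [ 0.277 -0.32   0.008]
top blank0_center 0.63 [ 0.583 -0.015  0.008]
top blank0_center 0.62 [0.568 0.231 0.009]
top blank0_center 0.58 [ 0.353 -0.111  0.01 ]
scene blank0_center 0.95 [ 0.277 -0.315  0.006]
scene blank0_center 0.93 [ 0.484 -0.398  0.01 ]
scene blank0_center 0.82 [ 0.355 -0.112  0.006]
scene blank0_center 0.68 [0.569 0.23  0.008]
mat ((0.5676285624504089, 0.23338234424591064), (0.21312850713729858, 0.143597811460495), 77.47714233398438)
blank ((0.5671543478965759, 0.23162339627742767), (0.14242956042289734, 0.04511912912130356), 76.95426940917969)
```

View pics/c4.png

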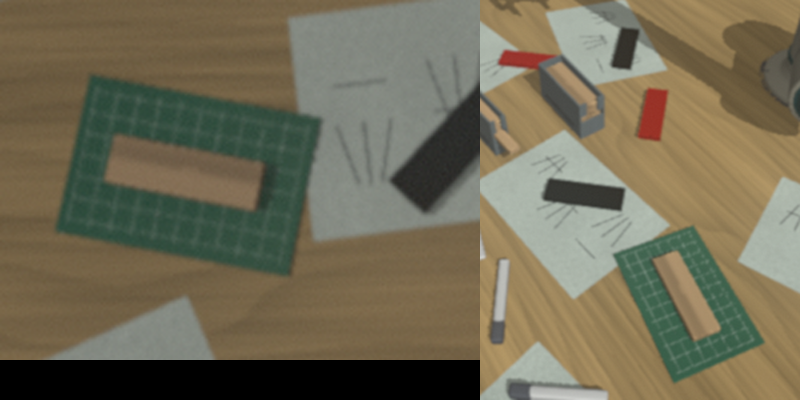

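The blank lies flat and centred on the mat, at (185,173) in the left crop, within 2 mm and 0.5°. The magazine still holds the other three blanks, with no overhang at its outlet. Handing in.

```bash
python3 -c "
from rig import manip; print(manip.sign_off())"
```

```text
the job is handed in; nothing more can be done
None
```

I pulled the bottom wide blank 122 mm straight out of the nearer, wide magazine. I then carried it in the same grip, set it on the green mat with about 4 N of contact, let go and moved the arm clear. I handed the job in at about 15.5 s of the 42 s allowed.

- **Placement:** In the last top view the blank's centre is about 2 mm from the mat's centre and its angle is within 0.5° of the mat's length. It lies flat.
- **Magazine:** The remaining blanks dropped and are inside, with nothing sticking out. I judged this by eye from the pictures, because the network did not report the second wide blank in any view once the bottom one was out.
- **Other things:** The black and red look-alikes were not touched.
- **Disagreements:** My mat-centre estimates differed by 2–3 mm along its length. One scene-view network report put the blank at its earlier mid-pull position; later pictures showed it on the mat.

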